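# Draw the sprung rule out to the marker clip

### The arm

A 7-joint arm with a two-finger parallel gripper is mounted at the origin on a cart in front of the work surface, level with it; the furniture and walls round the work are solid. World frame = base frame: x ahead of the robot, y to its left, z up, the work surface at z = 0. Lengths are in mm, angles in rad, forces in N, time in s.
With the tool pointing down it reaches from about 425 to 925 mm from the base axis. Payload 6.8 kg.
Tool frame: the origin (TCP) lies on the centre line of the jaws, within the pads' length; the fingertips stand 22 mm ahead of it and the grasp point (between the pads) lies 3 mm ahead of it; z points along the fingers, y is the line along which they close (so a half turn about z gives the same grasp; the last joint's range is limited). The gripper opens to 88 mm and grips with 3 to 60 N. Pads are 20 mm wide; open, the fingers measure 115 mm over their backs; the gripper's body (75 mm by 178 mm) begins 61 mm behind the grasp point.
Start: joints at [-1.416, 0.477, 0.022, 1.555, -0.011, 1.109, -0.083], TCP at [175.351, 651.843, 244.664] pointing down, gripper open.
Joint ranges: [-2.96, 2.96], [-0.34, 2.1], [-1.41, 1.46], [0.24, 2.44], [-1.37, 4.51], [0.17, 1.92], [-2.96, 2.96]. Speed limits (rad/s): [2.39, 2.39, 3.14, 3.14, 3.14, 3.14, 3.14].

### API

Orientations are given as a rotation vector (axis times angle).
In Python, from rig import manip, grab_frame gives the robot as it stands. The module is installed in compiled form; this text tells all that it offers.
- The arm moves only by the tool carry_out, never from a script. Its argument "moves" is one flat list of numbers, 6 for each row, row after row: the shift along the tool's x, y, z each as a share of 1 m, from -1 to 1, then the turn, a rotation vector about the tool's x, y, z each as a share of 45 degrees, from -1 to 1. In form: [tx, ty, tz, ax, ay, az, tx, ty, tz, ax, ay, az, ...]. A call has 1 to 12 rows; each row shifts and turns the commanded pose from where the row before left it, along the tool's axes as they then stand; what a row does not reach is not made up. A row lasts 1/12 s, in which the tool goes at most 41.7 mm and 7.16 degrees, less where a joint would pass 70% of its speed; a pose out of reach is approached as far as the arm can. A call with a number of a shift or a turn outside -1 to 1 is refused whole. A call with a gripper value outside its range is refused whole. "fingers" is the opening, from -1 (shut) to 1 (fully open), set as the call begins (left out, the last holds). The fingers move at their own pace and stop on an object; "squeeze" is the grip in N (left out, the last holds). Time passes only in rows, so rows that do not move let the fingers close. It gives the time, the measured TCP pose, the force, the opening and the grip force at its end, in the units of the state.
- manip.observe(): the state, without advancing time (a new reading comes with each control period).
- grab_frame(name): name is "scene" or "top" or "wrist"; returns a dict with "color" (480x640x3 uint8, red, green, blue), "range_z" (480x640 float32, mm along the optical axis (not along the pixel's ray), 0 where there is no reading), "fx", "fy", "cx", "cy" (pixels), "world_to_cam" (4x4, takes a point from world to camera coordinates). Camera axes: x right, y down, z forward; pixel columns grow to the right and rows downward; lengths in mm; the calibration is good to about 2 mm. A picture is of the moment at which its call begins.
- manip.close_job(): hands the job in; it is judged then, once.
The state is a dict: "clock": time; "qpos": joint angles; "joint_vel": joint speeds; "joint_efforts": joint torques, N m; "tool_pos": TCP position; "orientation": TCP orientation; "ft_force": force on the tool from outside, world axes, zero at the start; "torque": the same for the moment, N m; "gripper_width": finger opening in mm; "grip_force": force on a finger pad.
Only numpy, scipy, OpenCV 4.12 (cv2) and the standard library are available. Lean on these libraries where they do the work, as an engineer would, in place of code of your own. Each camera call takes 0.05 s, during which the arm holds its last target. There are 200 camera calls.

### The job

Check the depth needed for the new coffee machine: by its black knob, draw the spring-loaded rule out of the grey housing until its pointer is level with the marker clip on the scale, and hold it there for two seconds so that it can be read. Then guide the rule gently back until it is fully home, without letting it snap, and let go; leave the teaspoon, scoop, can and remote control around it where they are.

Things in the scene. Friction and masses are not known exactly. Their poses are not given: they have to be found in the camera images.
- measure: The pull-out measure, screwed down: pale grey base plate 290 x 95 x 6 mm on the table, with a grey housing 130 x 60 x 36 mm on its far part (top 43 mm above the table). Origin on the table under the middle of the housing; x runs along the plate, away from its open end, y left, z up. The rule draws out along -x. The scale runs along the plate's left (+y) edge.
- rule (a joint): How far the rule is drawn out, in m: 0 fully home, grows as it is pulled along -x of the measure, stop at 0.112. A spring always pulls it home: 4 N at home, rising 0.8 N per cm (about 12 N at 0.10); let go, it snaps back.
- knob (a point): Middle of the grip of the upright round black knob on the end of the rule: grip 26 mm in diameter, from 44 to 80 mm above the table, this point 61 mm above it; a neck 18 mm in diameter below it, down to 20 mm. At home its axis stands 35 mm in front of the housing. It moves with the rule.
- pointer (a point): Tip of the flat steel pointer that sticks out to the left (+y) of the rule's end, 38 mm from the knob's axis and 13 mm above the table; at the same place along the pull direction as the knob's axis. It moves with the rule.
- clip: The marker clip, a dark steel saddle fixed on the left edge of the base plate, with an upright fin 4 mm thick, 14 mm wide, top 24 mm above the table. Its origin lies on the table on the line that the knob travels (54 mm right of the fin's middle), level with the middle of the fin along the pull; axes as those of the measure.
- clip_fin (a point): Middle of the clip's fin at its inner edge, 16 mm above the table, 47 mm to the left of the knob's line of travel; the pointer passes 9 mm from it.
- fridge: Bystander, fixed: the big black fridge left of the work, 503 deep (x) x 431 wide (y) x 537 mm high; origin under its middle. Its near right corner stands about 0.45 m ahead of the robot, 0.18 m to its left: go round it, close to the base.
- teaspoon: Bystander: steel teaspoon, 130 x 27 x 11 mm, lying left of the measure.
- scoop: Bystander: black coffee scoop, 119 x 46 x 28 mm, lying right of the housing.
- can: Bystander: drinks can, 53 mm in diameter, 134 mm high, at the right edge of the table.
- remote: Bystander: grey remote control, 179 x 47 x 19 mm, at the right edge near the front.

How it is judged (in metres and radians):
On the way, in this order (a step that is already met when the one before it is completed fails the run):
1. the pointer is held level with the marker clip (within 5 mm along the pull) for 1.5 s (x of pointer in the frame of clip between -0.005 and 0.005 m), for 1.5 s.
2. the rule is back fully home (within 4 mm) (value of joint rule below 0.004 m), for 0.2 s.
At the end, for the whole second after the job is handed in: The rule is fully home (within 4 mm), after its pointer was held within 5 mm of level with the clip for 1.5 s (value of joint rule below 0.004 m); the robot touches nothing.
It fails at once if the rule snaps back (returns faster than 0.4 m/s) (velocity of joint rule below -0.4 m/s).
It fails at once if a bystander is moved more than 30 mm (distance of any of teaspoon, scoop, can, remote from where it was at the start of the episode above 0.03 m).
It also fails if it takes over 48 s, if anything falls off the work surface, if the arm or the gripper's body presses on something with over 40 N, if the wrist force passes 120 N, or if a joint passes its speed limit or range.

## Working session

There is one attempt and no reset: what is moved stays moved. The work goes in short steps, Python scripts to look and compute and a tool call to move; the robot and the scene stay as the last step left them, time stands still between calls to the robot, and variables do not carry over. Pictures are saved under pics/ and viewed, at most 10 in all, crops included, and the job is handed in when it is done.

Besides the shell and the picture viewer there is one more tool, called after "Emit:" as name(argument=value, ...) on one line, values as JSON. carry_out: Moves the arm, as the interface text tells. Shift numbers are shares of 1 m and turn numbers shares of 45 degrees, none past 1 either way. Its arguments: {"type":"object","properties":{"moves":{"type":"array"},"fingers":{"type":"number"},"squeeze":{"type":"number"}},"required":["moves"]}

```bash
mkdir -p pics
cat > h.py <<'E'
import numpy as np,cv2
from rig import manip,grab_frame
def snap(n,f):
    d=grab_frame(n); cv2.imwrite(f'pics/{f}.png',d['color'][:,:,::-1]); np.savez(f'pics/{f}.npz',**d); return d
def pt(d,u,v,z):  # ray onto plane z
    T=np.linalg.inv(d['world_to_cam']); r=T[:3,:3]@[(u-d['cx'])/d['fx'],(v-d['cy'])/d['fy'],1]; o=T[:3,3]
    return o+r*(z-o[2])/r[2]
def cloud(d):
    v,u=np.mgrid[:480,:640]; z=d['range_z']; T=np.linalg.inv(d['world_to_cam'])
    P=np.stack([(u-d['cx'])/d['fx']*z,(v-d['cy'])/d['fy']*z,z],-1)
    return P@T[:3,:3].T+T[:3,3]
E
python3 - <<'E'
from h import *
for n in("top","scene"):
    d=snap(n,n+"0"); print(n,np.linalg.inv(d['world_to_cam'])[:3,3],d['fx'])
s=manip.observe();print(s['clock'],s['tool_pos'],s['orientation'],s['ft_force'],s['gripper_width'])
E
```

```text
top [433.98211671  50.23923471 947.50970885] 440.78104157052604
scene [  27.05009847 -777.92134954  566.01504239] 568.7260980186618
0.1 [175.25301129 651.32930937 243.79011803] [-4.11575149e-01 -3.11443262e+00  2.54702693e-03] [ 1.05019156 -0.45916978 -0.40697312] 88.00958282580181
```

View pics/top0.png

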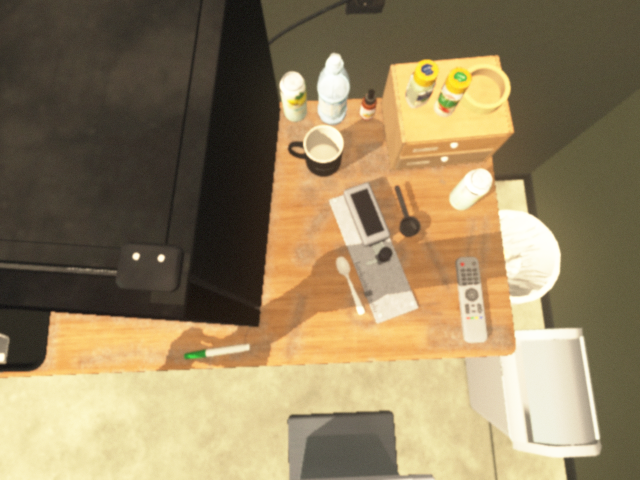

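View pics/scene0.png

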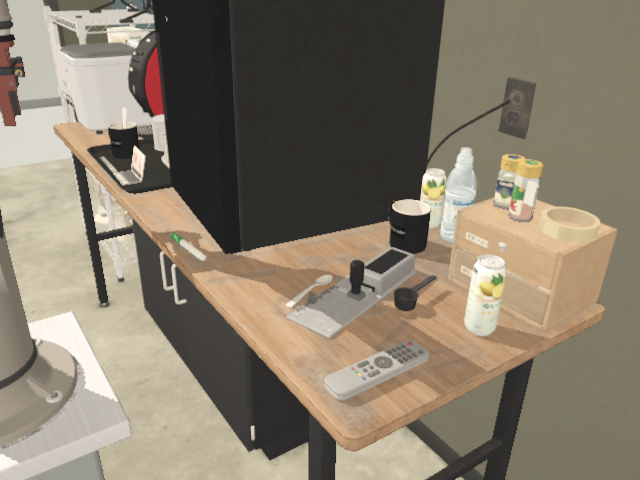

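The top view shows the plate from about (330,197) to (415,303), the knob near (383,255), the clip near (368,293), and the teaspoon to the left. I'll zoom in and measure.

Run:
```python
from h import *
d=dict(np.load('pics/top0.npz')); P=cloud(d)
c=d['color'][170:340,310:490]; cv2.imwrite('pics/crop0.png',cv2.resize(c[:,:,::-1],None,fx=4,fy=4,interpolation=cv2.INTER_CUBIC)[:600,:])
for n,u,v,z in[("nl",378,320,6),("nr",415,303,6),("fl",330,197,6)]:print(n,pt(d,u,v,z).round())
# housing top by height
z=P[...,2]; roi=np.zeros(z.shape,bool); roi[175:330,315:425]=1
for lo,hi in((38,48),(60,95)):
    m=(roi&(z>lo)&(z<hi)).astype(np.uint8); n,l,s,ce=cv2.connectedComponentsWithStats(m)
    for i in range(1,n):
        if s[i,4]>15:
            q=P[l==i]; print(lo,s[i],q.mean(0).round(1),cv2.minAreaRect(q[:,:2].astype(np.float32)))
d=dict(np.load('pics/scene0.npz'));P=cloud(d);z=P[...,2];m=np.zeros(z.shape,bool);m[255:300,340:372]=1
m&=(z>50)&(d['color'].max(2)<70);q=P[m];print('scene knob',len(q),q.mean(0),q.min(0),q.max(0))
```

```text
nl [459. -70.   6.]
nr [ 491. -151.    6.]
fl [733.  18.   6.]
38 [ 344  182   46   62 1548] [683.7 -56.7  42.4] ((685.0330810546875, -56.64009094238281), (128.44705200195312, 59.32500076293945), 17.59265899658203)
60 [379 247  13  13 140] [588. -84.  79.] ((588.9342651367188, -84.59850311279297), (23.081161499023438, 23.72202491760254), 86.56689453125)
scene knob 239 [ 569.98898442 -109.78612989   80.83850576] [  27.05009847 -777.92134954   50.14056744] [598.76421643 -80.11870859 566.01504239]
```

View pics/crop0.png

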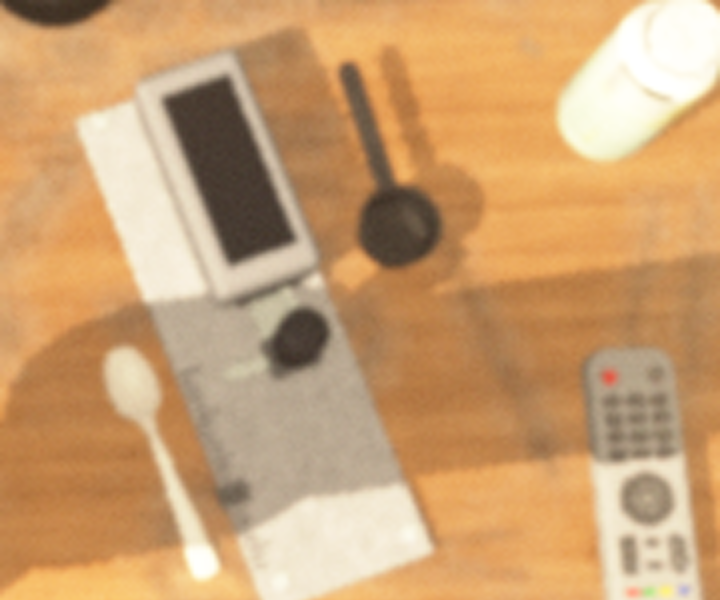

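The crop shows the pointer tip at about (230,372) and the clip at (235,492), both in crop pixels (4x). The knob is at (300,338).

```bash
cat >> h.py <<'E'
from scipy.spatial.transform import Rotation as R
def yawy(rv): # azimuth of tool y
    y=R.from_rotvec(rv).as_matrix()[:,1]; return np.degrees(np.arctan2(y[1],y[0]))
def totool(dw,rv): return R.from_rotvec(rv).as_matrix().T@np.array(dw)
E
python3 - <<'E'
from h import *
d=dict(np.load('pics/top0.npz'));P=cloud(d)
for yaw in(16.5,17.3,18):
    a=np.array([np.cos(np.radians(yaw)),np.sin(np.radians(yaw)),0]);n=np.array([-a[1],a[0],0])
    k=np.array([588.7,-84.4,0])
    for nm,u,v,z in(("clip",310+235/4,170+492/4,20),("ptr",310+230/4,170+372/4,13),("pm",310+248/4,170+368/4,13)):
        p=pt(d,u,v,z);print(yaw,nm,p.round(1),((p-k)@a).round(1),((p-k)@n).round(1))
print('fridge foot',pt(d,259,325,0)); z=P[...,2]; q=P[(z>500)&(z<560)]; print(q[:,0].min(),np.percentile(q[:,0],[1]),q[:,1].min(),np.percentile(q[:,1],[1,2]))
s=manip.observe();print(s['tool_pos'],R.from_rotvec(s['orientation']).as_matrix().round(3))
E
```

```text
16.5 clip [514.9 -52.8  20. ] -61.8 51.3
16.5 ptr [579.7 -55.1  13. ] -0.3 30.7
16.5 pm [581.4 -64.9  13. ] -1.4 20.8
17.3 clip [514.9 -52.8  20. ] -61.0 52.1
17.3 ptr [579.7 -55.1  13. ] 0.1 30.7
17.3 pm [581.4 -64.9  13. ] -1.2 20.8
18 clip [514.9 -52.8  20. ] -60.4 52.9
18 ptr [579.7 -55.1  13. ] 0.5 30.7
18 pm [581.4 -64.9  13. ] -0.9 20.8
fridge foot [459.32754163 181.12106471   0.        ]
455.69004431776517 [465.84936923] 137.51341913210405 [148.36509623 153.76674749]
[175.25301129 651.32930937 243.79011803] [[-0.966  0.26  -0.   ]
 [ 0.26   0.966 -0.002]
 [-0.    -0.002 -1.   ]]
```

Emit:
carry_out(moves=[-0.0215, -0.0316, 0, 0, 0, 0, -0.0215, -0.0316, 0, 0, 0, 0, -0.0215, -0.0316, 0, 0, 0, 0, -0.0215, -0.0316, 0, 0, 0, 0, -0.0215, -0.0316, 0, 0, 0, 0, -0.0215, -0.0316, 0, 0, 0, 0, -0.0215, -0.0316, 0, 0, 0, 0, -0.0215, -0.0316, 0, 0, 0, 0, -0.0215, -0.0316, 0, 0, 0, 0, -0.0215, -0.0316, 0, 0, 0, 0], fingers=1)

```text
clock: 0.93
tool_pos: [300.9, 288.8, 244.4]
orientation: [-0.411, -3.114, 0.0]
ft_force: [0.9, 0.0, 0.9]
gripper_width: 88.0
grip_force: 0.0
```

Emit:
carry_out(moves=[0, 0, 0, 0, 0, -0.14, 0, 0, 0, 0, 0, -0.14, 0, 0, 0, 0, 0, -0.14, 0, 0, 0, 0, 0, -0.14, 0, 0, 0, 0, 0, -0.14, 0, 0, 0, 0, 0, -0.14])

```text
clock: 1.43
tool_pos: [300.7, 290.5, 244.4]
orientation: [0.628, -3.078, 0.001]
ft_force: [-0.0, 0.2, 0.3]
gripper_width: 87.9
grip_force: 0.0
```

Run:
```python
from h import *
s=manip.observe();p=s['tool_pos'];rv=s['orientation'];print(p,yawy(rv),s['qpos'],np.hypot(p[0],p[1]))
for a,b in(((300.9,288.8),(375,155)),((375,155),(425,0))):
    print(totool([b[0]-a[0],b[1]-a[1],0],rv).round(1))
```

```text
[300.69989594 290.53373906 244.4361577 ] 113.04915376903107 [-1.04707452  0.04167983  0.13386743  2.13894952 -0.00680567  0.96187469
  1.06365364] 418.1271109957432
[ -15.8 -152.1    0. ]
[  14.7 -162.2    0. ]
```

Emit:
carry_out(moves=[-0.004, -0.038, 0, 0, 0, 0, -0.004, -0.038, 0, 0, 0, 0, -0.004, -0.038, 0, 0, 0, 0, -0.004, -0.038, 0, 0, 0, 0, 0.0037, -0.0405, 0, 0, 0, 0, 0.0037, -0.0405, 0, 0, 0, 0, 0.0037, -0.0405, 0, 0, 0, 0, 0.0037, -0.0405, 0, 0, 0, 0])

```text
clock: 2.1
tool_pos: [423.3, -0.3, 244.7]
orientation: [-0.62, 3.08, 0.001]
ft_force: [0.9, 0.1, -0.7]
gripper_width: 88.0
grip_force: 0.0
```

Run:
```python
from h import *
s=manip.observe();p=s['tool_pos'];rv=s['orientation'];print(p,yawy(rv),s['qpos'],s['ft_force'])
print(totool([588.7-p[0],-84.4-p[1],0],rv).round(1))
```

```text
[ 4.23260375e+02 -3.05806720e-01  2.44697103e+02] 112.75325978087064 [-0.64011596  0.03724431  0.51511753  2.14855561 -0.02288501  0.96053249
  1.85573241] [ 0.87777541  0.06554391 -0.68739179]
[-120.  -141.5   -0. ]
```

Emit:
carry_out(moves=[-0.02, -0.0236, 0, 0, 0, 0, -0.02, -0.0236, 0, 0, 0, 0, -0.02, -0.0236, 0, 0, 0, 0, -0.02, -0.0236, 0, 0, 0, 0, -0.02, -0.0236, 0, 0, 0, 0, -0.02, -0.0236, 0, 0, 0, 0, 0, 0, 0, 0, 0, 0.1515, 0, 0, 0, 0, 0, 0.1515, 0, 0, 0, 0, 0, 0.1515, 0, 0, 0, 0, 0, 0.1515, 0, 0, 0, 0, 0, 0.1515, 0, 0, 0, 0, 0, 0.1515])

```text
clock: 3.1
tool_pos: [588.5, -82.4, 244.2]
orientation: [-0.505, -3.1, 0.0]
ft_force: [0.2, 0.4, 0.1]
gripper_width: 87.5
grip_force: 0.0
```

Emit:
carry_out(moves=[0, 0, 0, 0, 0, 0.1515, 0, 0, 0, 0, 0, 0.1515, 0, 0, 0, 0, 0, 0.1515, 0, 0, 0, 0, 0, 0.1515, 0, 0, 0, 0, 0, 0.1515, 0, 0, 0, 0, 0, 0.1515, 0, 0, 0, 0, 0, 0.1515, 0, 0, 0, 0, 0, 0.1515, 0, 0, 0, 0, 0, 0])

```text
clock: 3.85
tool_pos: [588.6, -82.1, 244.1]
orientation: [-1.866, -2.526, 0.002]
ft_force: [-0.1, -0.8, 0.1]
gripper_width: 87.7
grip_force: 0.0
```

Run:
```python
from h import *
d=snap("wrist","w1")
s=manip.observe();p=s['tool_pos'];rv=s['orientation'];print(p,yawy(rv),s['qpos'],s['ft_force'])
print(totool([588.7-p[0],-84.4-p[1],0],rv).round(1))
T=np.linalg.inv(d['world_to_cam']);print(T.round(2))
P=cloud(d);z=P[...,2];m=(z>70)&(z<90)&(np.hypot(P[...,0]-588,P[...,1]+84)<40);q=P[m]
print(len(q)); print(cv2.minEnclosingCircle(q[:,:2].astype(np.float32)) if len(q) else 0)
```

```text
[588.57979445 -82.19820912 244.14530386] 17.437367655501077 [-0.67345057  0.50272119  0.9845926   1.79977466 -0.46741826  1.09512863
  0.78069621] [ 0.67403541 -0.39836317  0.21635962]
[-2.1 -0.5  0. ]
[[ 9.6000e-01  2.8000e-01  7.0000e-02  5.6842e+02]
 [ 2.9000e-01 -9.2000e-01 -2.5000e-01 -1.6440e+01]
 [-0.0000e+00  2.6000e-01 -9.7000e-01  3.8360e+02]
 [ 0.0000e+00  0.0000e+00  0.0000e+00  1.0000e+00]]
921
((589.92236328125, -85.94074249267578), 12.98031997680664)
```

View pics/w1.png

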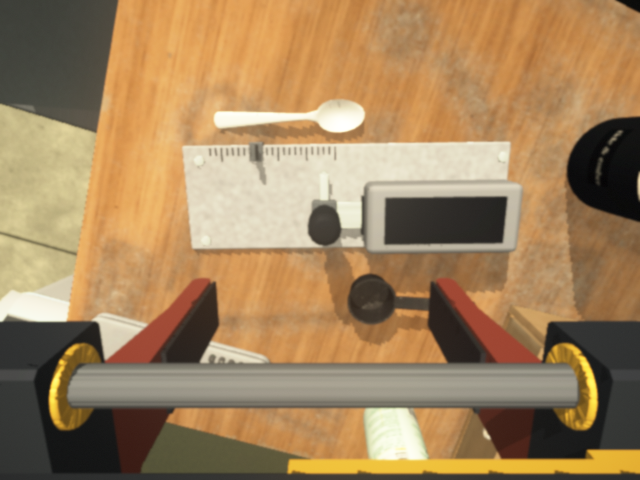

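The wrist view shows the pointer at about (324,177), the clip at (257,152), the knob at (324,225), and the plate's left edge running (184,148)–(510,142).

Run:
```python
from h import *
d=dict(np.load('pics/w1.npz'));P=cloud(d)
c=d['color'][130:270,180:380]; cv2.imwrite('pics/crop1.png',cv2.resize(c[:,:,::-1],None,fx=4,fy=4,interpolation=cv2.INTER_CUBIC))
A,B=pt(d,184,148,6),pt(d,510,142.5,6);v=B-A;print('edge yaw',np.degrees(np.arctan2(v[1],v[0])))
A,B=pt(d,192,249,6),pt(d,310,250,6)
z=P[...,2]; m=(z>40)&(z<46)&(np.hypot(P[...,0]-685,P[...,1]+57)<85);print(cv2.minAreaRect(P[m][:,:2].astype(np.float32)))
m=(z>11)&(z<30);m[:,:240]=0;m[:,275:]=0;m[:135]=0;m[185:]=0;q=P[m];print('clip hi',len(q),q.mean(0).round(1),np.median(q[q[:,2]>18],0))
a=np.array([np.cos(.302),np.sin(.302),0])
k=np.array([589.9,-85.9,0])
g=d['color'][135:190,245:275].max(2)<95;vv,uu=np.nonzero(g);print('dark',uu.mean()+245,vv.mean()+135,uu.min()+245,uu.max()+245,vv.min()+135,vv.max()+135)
m=(z>9)&(z<16)&(np.indices(z.shape)[1]>310)&(np.indices(z.shape)[1]<336);m[:165]=0;m[205:]=0;q=P[m]
print('ptr',len(q),np.median(q,0) if len(q) else 0)
for u,vv,zz in((257,150,22),(257,155,22),(324,177,13),(324,185,13)):
    p=pt(d,u,vv,zz);print(u,vv,p.round(1),((p-k)@a).round(1))
```

```text
edge yaw 18.07055501966027
((685.233154296875, -57.1929931640625), (126.49357604980469, 56.70322036743164), 17.91638946533203)
clip hi 117 [517.5 -52.2  21.1] [517.24132933 -51.89827177  23.05417501]
dark 256.4117647058824 152.94117647058823 256 257 147 158
ptr 252 [582.15267074 -63.49952929  14.31988864]
257 150 [519.9 -49.7  22. ] -56.0
257 155 [521.  -53.7  22. ] -56.2
324 177 [580.8 -55.7  13. ] 0.3
324 185 [582.9 -62.4  13. ] 0.3
```

View pics/crop1.png

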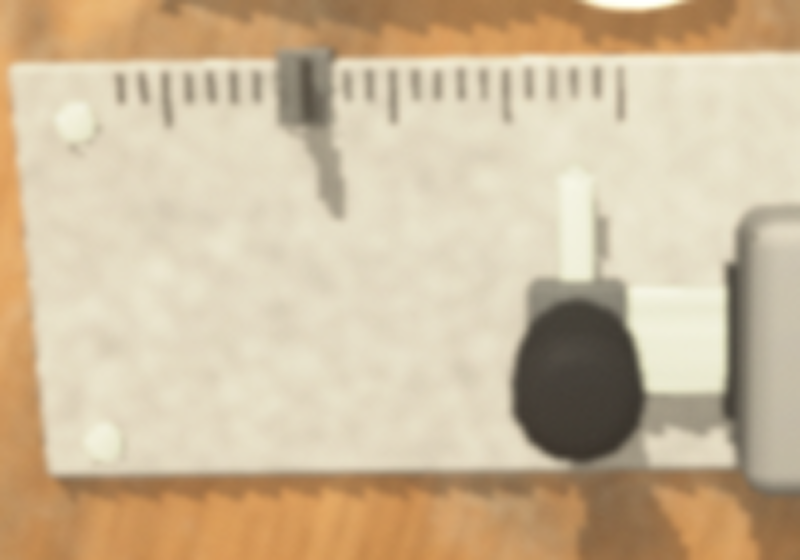

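Emit:
carry_out(moves=[-0.003, 0, 0.025, 0, 0, 0, 0, 0, 0.03, 0, 0, 0, 0, 0, 0.03, 0, 0, 0, 0, 0, 0.03, 0, 0, 0, 0, 0, 0.03, 0, 0, 0, 0, 0, 0.02, 0, 0, 0, 0, 0, 0.01, 0, 0, 0, 0, 0, 0, 0, 0, 0])

```text
clock: 4.57
tool_pos: [588.3, -85.0, 67.7]
orientation: [-1.857, -2.53, 0.003]
ft_force: [0.4, 0.2, 0.4]
gripper_width: 87.6
grip_force: 0.0
```

Run:
```python
from h import *
d=snap("wrist","w2")
s=manip.observe();p=s['tool_pos'];rv=s['orientation'];print(p,yawy(rv),s['ft_force'])
P=cloud(d);z=P[...,2];m=(z>70)&(z<90)&(np.hypot(P[...,0]-588,P[...,1]+84)<22);q=P[m]
print(len(q)); print(cv2.minEnclosingCircle(q[:,:2].astype(np.float32)) if len(q) else 0)
```

```text
[589.36305713 -85.48502487  69.34136452] 17.393844525287175 [ 0.64804538  0.23802364 -0.12999891]
4045
((589.9400024414062, -85.2400131225586), 12.962986946105957)
```

View pics/w2.png

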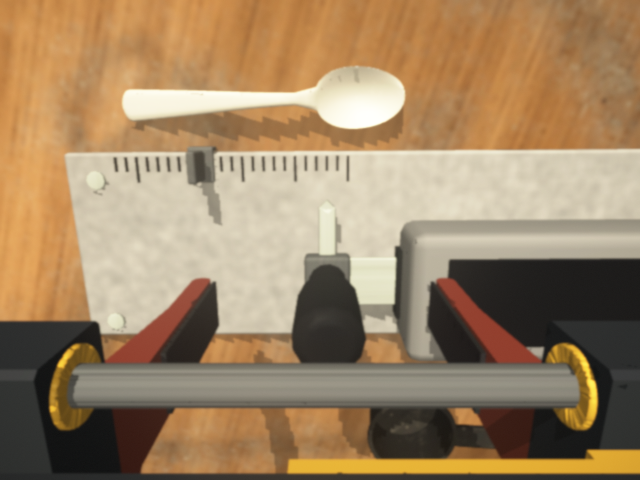

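The knob at (328,330) is centred between the fingers. The pointer tip is at (328,205) and the clip at (201,165). Closing the gripper now.

Emit:
carry_out(moves=[0, 0, 0, 0, 0, 0, 0, 0, 0, 0, 0, 0, 0, 0, 0, 0, 0, 0, 0, 0, 0, 0, 0, 0, 0, 0, 0, 0, 0, 0, 0, 0, 0, 0, 0, 0, 0, 0, 0, 0, 0, 0, 0, 0, 0, 0, 0, 0, 0, 0, 0, 0, 0, 0, 0, 0, 0, 0, 0, 0], fingers=-1, squeeze=40)

```text
clock: 5.45
tool_pos: [590.0, -85.2, 69.7]
orientation: [1.862, 2.53, 0.001]
ft_force: [3.1, 0.5, -4.3]
gripper_width: 25.0
grip_force: 40.1
```

Emit:
carry_out(moves=[0, -0.005, 0, 0, 0, 0, 0, -0.005, 0, 0, 0, 0, 0, -0.005, 0, 0, 0, 0, 0, -0.005, 0, 0, 0, 0, 0, -0.005, 0, 0, 0, 0, 0, -0.005, 0, 0, 0, 0, 0, -0.005, 0, 0, 0, 0, 0, -0.005, 0, 0, 0, 0, 0, -0.005, 0, 0, 0, 0, 0, -0.005, 0, 0, 0, 0, 0, -0.005, 0, 0, 0, 0, 0, -0.0035, 0, 0, 0, 0])

```text
clock: 6.45
tool_pos: [536.3, -102.4, 69.7]
orientation: [1.858, 2.528, 0.003]
ft_force: [9.9, -1.2, -11.1]
gripper_width: 25.0
grip_force: 40.0
```

Run:
```python
from h import *
d=snap("wrist","w3")
s=manip.observe();p=s['tool_pos'];rv=s['orientation'];print(p,yawy(rv),s['ft_force'],s['grip_force'],np.hypot(*(p-[589.7,-85.3,0])[:2]))
c=d['color'][130:280,180:380]; cv2.imwrite('pics/crop3.png',cv2.resize(c[:,:,::-1],None,fx=4,fy=4,interpolation=cv2.INTER_CUBIC))
```

```text
[ 535.62239404 -102.62634394   69.68772323] 17.329001455432806 [ 8.0889476  -2.02003019 -9.77415179] 39.9988739053515 56.78547050666628
```

View pics/crop3.png

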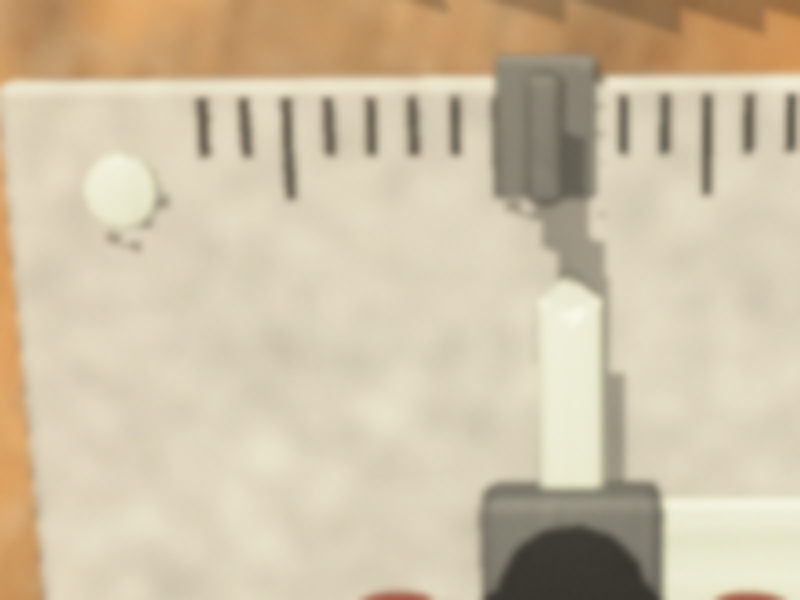

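The pointer tip is at crop u≈570 and the fin at ≈545, at about 8.3 px/mm, so it needs 3 mm more. I'll pull that and then hold.

Emit:
carry_out(moves=[0, -0.0015, 0, 0, 0, 0, 0, -0.0015, 0, 0, 0, 0, 0, 0, 0, 0, 0, 0, 0, 0, 0, 0, 0, 0, 0, 0, 0, 0, 0, 0, 0, 0, 0, 0, 0, 0])

```text
clock: 7.0
tool_pos: [533.6, -103.2, 69.7]
orientation: [1.858, 2.528, 0.003]
ft_force: [9.2, -0.4, -9.4]
gripper_width: 25.3
grip_force: 40.0
```

Run:
```python
from h import *
d=snap("wrist","w4")
s=manip.observe();p=s['tool_pos'];print(p,s['ft_force'])
c=d['color'][130:280,180:380]; cv2.imwrite('pics/crop4.png',cv2.resize(c[:,:,::-1],None,fx=4,fy=4,interpolation=cv2.INTER_CUBIC))
```

```text
[ 533.62794687 -103.30771939   69.70119543] [  9.13045283   0.35790971 -10.38338532]
```

View pics/crop4.png

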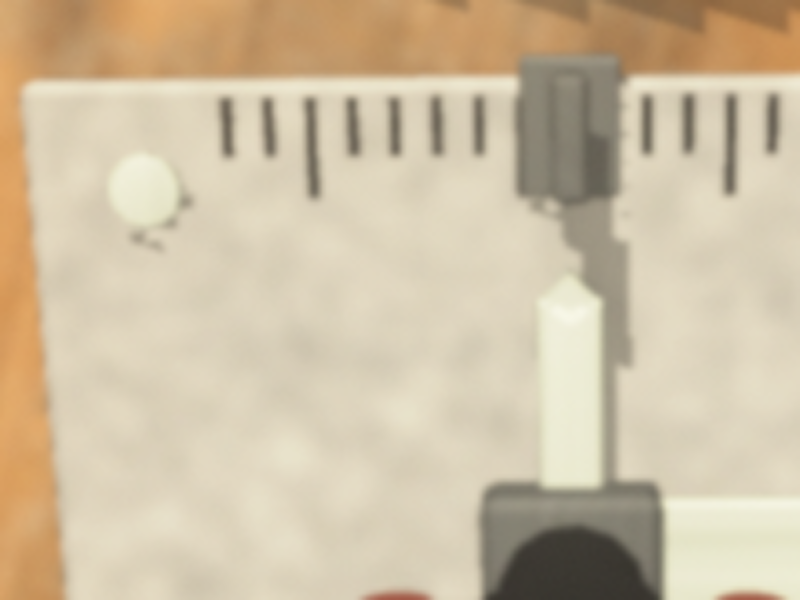

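Aligned: the pointer is at crop u=570 and the fin at 569. I'll hold for just over 2 s (26 rows).

Emit:
carry_out(moves=[0, 0, 0, 0, 0, 0, 0, 0, 0, 0, 0, 0, 0, 0, 0, 0, 0, 0, 0, 0, 0, 0, 0, 0, 0, 0, 0, 0, 0, 0, 0, 0, 0, 0, 0, 0, 0, 0, 0, 0, 0, 0, 0, 0, 0, 0, 0, 0, 0, 0, 0, 0, 0, 0, 0, 0, 0, 0, 0, 0, 0, 0, 0, 0, 0, 0, 0, 0, 0, 0, 0, 0])

```text
clock: 8.05
tool_pos: [533.6, -103.3, 69.7]
orientation: [1.858, 2.528, 0.003]
ft_force: [8.8, -0.1, -10.3]
gripper_width: 25.0
grip_force: 40.0
```

Emit:
carry_out(moves=[0, 0, 0, 0, 0, 0, 0, 0, 0, 0, 0, 0, 0, 0, 0, 0, 0, 0, 0, 0, 0, 0, 0, 0, 0, 0, 0, 0, 0, 0, 0, 0, 0, 0, 0, 0, 0, 0, 0, 0, 0, 0, 0, 0, 0, 0, 0, 0, 0, 0, 0, 0, 0, 0, 0, 0, 0, 0, 0, 0, 0, 0, 0, 0, 0, 0, 0, 0, 0, 0, 0, 0])

```text
clock: 9.05
tool_pos: [533.6, -103.3, 69.7]
orientation: [1.858, 2.528, 0.003]
ft_force: [8.3, -0.7, -9.6]
gripper_width: 25.2
grip_force: 40.0
```

Emit:
carry_out(moves=[0, 0, 0, 0, 0, 0, 0, 0, 0, 0, 0, 0])

```text
clock: 9.22
tool_pos: [533.6, -103.3, 69.7]
orientation: [1.858, 2.528, 0.003]
ft_force: [10.0, -0.3, -9.4]
gripper_width: 25.5
grip_force: 40.0
```

Emit:
carry_out(moves=[0, 0.005, 0, 0, 0, 0, 0, 0.005, 0, 0, 0, 0, 0, 0.005, 0, 0, 0, 0, 0, 0.005, 0, 0, 0, 0, 0, 0.005, 0, 0, 0, 0, 0, 0.005, 0, 0, 0, 0, 0, 0.005, 0, 0, 0, 0, 0, 0.005, 0, 0, 0, 0, 0, 0.005, 0, 0, 0, 0, 0, 0.005, 0, 0, 0, 0, 0, 0.005, 0, 0, 0, 0, 0, 0, 0, 0, 0, 0])

```text
clock: 10.22
tool_pos: [584.9, -86.9, 69.7]
orientation: [1.86, 2.53, 0.001]
ft_force: [4.2, 0.3, -3.6]
gripper_width: 25.0
grip_force: 40.0
```

Emit:
carry_out(moves=[0, 0.0015, 0, 0, 0, 0, 0, 0.0015, 0, 0, 0, 0, 0, 0.0015, 0, 0, 0, 0, 0, 0.001, 0, 0, 0, 0, 0, 0, 0, 0, 0, 0, 0, 0, 0, 0, 0, 0])

```text
clock: 10.72
tool_pos: [588.9, -85.6, 69.7]
orientation: [1.862, 2.53, 0.0]
ft_force: [5.1, 0.5, -3.6]
gripper_width: 25.4
grip_force: 40.0
```

Emit:
carry_out(moves=[0, 0.001, 0, 0, 0, 0, 0, 0.0005, 0, 0, 0, 0, 0, 0, 0, 0, 0, 0, 0, 0, 0, 0, 0, 0])

```text
clock: 11.05
tool_pos: [590.2, -85.2, 69.7]
orientation: [1.862, 2.53, 0.0]
ft_force: [3.9, 0.5, -4.1]
gripper_width: 25.2
grip_force: 40.0
```

Emit:
carry_out(moves=[0, 0.0005, 0, 0, 0, 0, 0, 0.0005, 0, 0, 0, 0, 0, 0.0005, 0, 0, 0, 0, 0, 0, 0, 0, 0, 0, 0, 0, 0, 0, 0, 0])

```text
clock: 11.47
tool_pos: [590.4, -85.1, 69.6]
orientation: [-1.862, -2.528, 0.002]
ft_force: [-3.5, 0.9, 3.5]
gripper_width: 25.5
grip_force: 40.0
```

It's against the stop, so I'll release and lift.

Emit:
carry_out(moves=[0, 0, 0, 0, 0, 0, 0, 0, 0, 0, 0, 0, 0, 0, 0, 0, 0, 0, 0, 0, 0, 0, 0, 0, 0, 0, 0, 0, 0, 0, 0, 0, 0, 0, 0, 0, 0, 0, 0, 0, 0, 0, 0, 0, 0, 0, 0, 0], fingers=1)

```text
clock: 12.13
tool_pos: [591.6, -84.8, 69.6]
orientation: [-1.862, -2.53, -0.0]
ft_force: [-0.8, 0.1, -0.5]
gripper_width: 75.3
grip_force: 0.0
```

Emit:
carry_out(moves=[0, 0, -0.015, 0, 0, 0, 0, 0, -0.025, 0, 0, 0, 0, 0, -0.03, 0, 0, 0, 0, 0, -0.03, 0, 0, 0, 0, 0, -0.03, 0, 0, 0, 0, 0, -0.03, 0, 0, 0, 0, 0, 0, 0, 0, 0, 0, 0, 0, 0, 0, 0])

```text
clock: 12.8
tool_pos: [592.5, -85.1, 232.2]
orientation: [1.861, 2.528, 0.004]
ft_force: [-0.9, 0.9, -0.9]
gripper_width: 87.6
grip_force: 0.0
```

Run:
```python
from h import *
d=snap("wrist","w5")
P=cloud(d);z=P[...,2];m=(z>70)&(z<90)&(np.hypot(P[...,0]-588,P[...,1]+84)<40);q=P[m]
print(len(q), cv2.minEnclosingCircle(q[:,:2].astype(np.float32)) if len(q) else 0)
s=manip.observe();print(s['tool_pos'],s['gripper_width'],s['ft_force'])
```

```text
993 ((590.0291137695312, -85.7490463256836), 12.913200378417969)
[591.63853319 -84.680082   230.5487847 ] 87.73134108392472 [ 0.1907418  -0.14196699 -0.56880962]
```

The knob is back at its starting position and the arm is clear, so I'm handing in.

```bash
python3 -c "
from rig import manip
print(manip.close_job())"
```

```text
the job is handed in; nothing more can be done
None
```

The rule was drawn out until its pointer was level with the marker clip, held there for just over 2 s, guided back to its stop and released; the job is handed in, with no verdict returned.

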